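Seat a round blank in the V-guides of a drill jig

TASK

Load the drill jig: pick up the fat round aluminium blank, stand it on the jig's open plate in front of the mouth of the two guides and let go of it there. Then push it with the fingertips along the plate into the guides until it sits fully home, pressed against both guides under the drill bush, keep pressing it there gently (about 10 to 15 N, never over 25 N) for a second, and back off, leaving it upright and home. Leave everything else where it is.

Things in the scene. Friction and masses are not known exactly. Their poses are not given: they have to be found in the camera images.
- blank_center (a point): The blank to load: a plain solid aluminium round standing upright, 50 mm diameter, 45 mm tall, about 0.24 kg, smooth and slightly oily (friction about 0.3). The point is its centre, half-way up (22.5 mm above what it stands on). The point turns with the blank; its z axis is the cylinder axis.
- jig: Drill jig, bolted down, turned differently each time: a dark steel base plate 210 x 170 mm, 12 mm thick, carrying two guides that close to a V. Origin: centre of the plate's underside, on the table. +x is the pushing direction, from the plate's open end to the guides' narrow end. Open plate in front of the mouth: x -105 to -30 mm. Grey column behind the narrow end: x 75 to 101, y -25 to 25 mm.
- seat (a point): Point on the plate's top face (12 mm above the table), under the drill bush, 30 mm along +x from the jig's origin; axes as the jig's. When home the blank's axis stands over it (within about 1 mm, more under load) and its centre is 22.5 mm above it. Home is known by feel: sliding over the plate takes 1 to 2 N; once the blank touches both guides the force rises steeply.
- guide_left: Straight steel bar on the plate, 104 x 14 mm, 28 mm high (top 40 mm above the table), on the jig's +y side, turned 30 degrees so that it closes in towards +x. Origin: centre of its underside; x along the bar. Inner faces of the two guides: 127 mm apart at the mouth, 60 mm short of the seat, 23 mm apart at the narrow end, 30 mm past it; the blank touches both at the seat.
- guide_right: The mirror image of guide_left, on the jig's -y side.
- thin_slug: Bystander: a thinner, taller aluminium round, 32 mm diameter, 60 mm tall, standing; origin at the centre of its underside. Not to be moved. It, the blank and the square slug swap places.
- square_slug: Bystander: a square aluminium piece 44 x 44 mm, 40 mm tall; origin at the centre of its underside. Not to be moved.
- chip_brush: Bystander: a hand brush lying on the table, left of the robot. Not to be moved.
- spanner: Bystander: a spanner lying flat on the table to the left of the jig. Not to be moved.
- chuck_key: Bystander: a T-shaped drill chuck key, 86 mm long, lying on the table near the robot. Not to be moved.
- oil_bottle: Bystander: a white bottle, 60 mm diameter, 170 mm tall, standing at the left. Not to be moved.
- bush (a point): Underside centre of the brass drill bush, 26 mm in diameter, 61 mm above the table over the seat; it sits on a horizontal arm 24 mm wide that reaches back to the column. Top of the bush 74 mm above the table. A blank on the plate (top at 57 mm) passes under with 4 mm to spare and cannot be put in from above.
Mind the look-alikes: they are no part of the job. What is shaped like the part that bears blank_center but yellow is not meant.

How it is judged:
By the outcome, as a careful person would: the job done as asked, in the order asked, and still so for the second after the job is handed in, with the robot touching nothing.
It also fails if it takes over 64 s, if anything falls off the work surface, if the arm or the gripper's body presses on something with over 40 N, if the wrist force passes 120 N, or if a joint passes its speed limit or range.

ROBOT

A 6-joint arm with a two-finger parallel gripper is mounted at the origin on the work surface. World frame = base frame: x ahead of the robot, y to its left, z up, the work surface at z = 0. Lengths are in mm, angles in degrees, forces in N, time in s.
With the tool pointing down it reaches from about 300 to 850 mm from the base axis. Payload 4.2 kg.
Tool frame: the origin (TCP) lies between the finger pads; the fingertips stand 19 mm ahead of it and the grasp point (between the pads) is the TCP (env.tips_ahead is the distance from the TCP to the fingertips, in mm); z points along the fingers, y is the direction in which the jaws open and shut (so a half turn about z gives the same grasp; the last joint's range is limited). The gripper opens to 91 mm and grips with 3 to 60 N. Pads are 32 mm wide; open, the fingers measure 118 mm over their backs; the gripper's body (76 mm by 178 mm) begins 60 mm behind the grasp point.
Start: joints at [-72.25, 18.312, 89.639, -0, 72.044, -1.146], TCP at [186.219, -544.025, 232.976] pointing down, gripper open.
Joint ranges: [-177.97, 177.97], [-48.28, 115.42], [12.27, 149.76], [-77.06, 257.06], [2.81, 150.46], [-146.56, 146.56]. Speed limits (degrees/s): [147.25, 147.25, 180, 180, 180, 180].

INTERFACE

Orientations are given as [roll, pitch, yaw] about the fixed x, y, z axes, in that order (R = Rz(yaw) Ry(pitch) Rx(roll)).
In Python, from workcell import telemetry, viewer, job_done, env gives the robot as it stands. The module is installed in compiled form; this text tells all that it offers.
- The arm moves only by the shell command python3 -m jog 'ROWS' [FORCE]. ROWS is JSON, a list of rows, each a list of 3 entries, a list of its own where there are three numbers: the shift along the tool's x, y, z in cm, then the turn about the tool's z in degrees, then the opening, from 0 (shut) to 1 (fully open). A call has 1 to 10 rows; each row shifts and turns the pose as measured when the row begins, along the tool's axes as they then stand; what a row does not reach is not made up. A row lasts 1/8 s, in which the tool goes at most 62.5 mm and 10.7 degrees, less where a joint would pass 70% of its speed; a pose out of reach is approached as far as the arm can. A call is refused whole if a number of a shift passes 6.25 or a number of a turn 10.7, either way. A call with a gripper value outside its range is refused whole. The fingers move at their own pace and stop on an object; FORCE is the grip in N (left out, the last holds). Time passes only in rows, so rows that do not move let the fingers close. It gives the time, the measured TCP pose, the force and the opening at its end, in the units of the state.
- telemetry.state(): the state, without advancing time (a new reading comes with each control period).
- viewer.grab_frame(name): name is "scene" or "top"; returns a dict with "color" (420x560x3 uint8, red, green, blue), "K" (3x3 intrinsics, pixels), "rvec" (rotation vector, rad) and "tvec" (3), from world to camera coordinates, as OpenCV has them. Camera axes: x right, y down, z forward; pixel columns grow to the right and rows downward; lengths in mm; the calibration is good to about 2 mm. A picture is of the moment at which its call begins. There is no depth.
- job_done(): hands the job in, once; it reports no verdict.
The state is a dict: "time_s": time; "qpos": joint angles; "qvel": joint speeds; "effort": joint torques, N m; "ee_pos": TCP position; "ee_rot": TCP orientation; "force": force on the tool from outside, world axes, zero at the start; "torque": the same for the moment, N m; "gripper_width": finger opening in mm.
Only numpy, scipy, OpenCV 4.12 (cv2) and the standard library are available. Lean on these libraries where they do the work, as an engineer would, in place of code of your own. Each camera call takes 0.05 s, during which the arm holds its last target. There are 200 camera calls.

## Working session

There is one attempt and no reset: what is moved stays moved. The work goes in short steps, Python scripts to look and compute and a shell command to move; the robot and the scene stay as the last step left them, time stands still between calls to the robot, and variables do not carry over. Pictures are saved under pics/ and viewed, about 8 in all and at most 12, crops included, and the job is handed in when it is done.

```bash
mkdir -p pics
cat > h.py <<'E'
import numpy as np, cv2
from workcell import telemetry, viewer, job_done, env
def grab(n,f):
    d=viewer.grab_frame(n); cv2.imwrite(f'pics/{f}.png',d['color'][...,::-1]); np.savez(f'pics/{f}.npz',K=d['K'],r=d['rvec'],t=d['tvec'],c=d['color']); return d
def ray(f,u,v,z):
    d=np.load(f'pics/{f}.npz'); R=cv2.Rodrigues(d['r'])[0]; C=-R.T@d['t'].ravel()
    w=R.T@np.linalg.inv(d['K'])@np.array([u,v,1.]); return C+w*(z-C[2])/w[2]
def proj(f,P):
    d=np.load(f'pics/{f}.npz'); return cv2.projectPoints(np.array(P,float).reshape(-1,1,3),d['r'],d['t'],d['K'],None)[0].reshape(-1,2)
def crop(f,x0,y0,w,h,s,o):
    c=cv2.imread(f'pics/{f}.png')[y0:y0+h,x0:x0+w]; cv2.imwrite(f'pics/{o}.png',cv2.resize(c,None,fx=s,fy=s,interpolation=cv2.INTER_CUBIC))
E
python3 - <<'E'
from h import *
a=grab('top','t0'); b=grab('scene','s0')
cv2.imwrite('pics/both.png',cv2.resize(np.hstack([a['color'],b['color']])[...,::-1],(800,300)))
for f in('t0','s0'):
    d=np.load(f'pics/{f}.npz');R=cv2.Rodrigues(d['r'])[0];print(-R.T@d['t'].ravel(),d['K'][0])
print(telemetry.state())
E
```

```text
[ 203.41481707   24.3753673  1159.49166878] [415.15361543   0.         281.86922118]
[1366.22576153 -547.21169791  906.63210304] [496.80463029   0.         271.75805824]
{'time_s': 0.1, 'qpos': array([-7.22492176e+01,  1.83478721e+01,  8.96977872e+01,  5.76151857e-05,
        7.20441080e+01, -1.14615931e+00]), 'qvel': array([ 0.08016764, -0.16629538, -0.13343442,  0.11509488,  0.04830355,
        0.01711369]), 'effort': array([-2.09983837e-04, -4.13335884e+01, -2.32511991e+01,  7.28855375e-02,
        4.21526260e-02, -4.96764562e-05]), 'ee_pos': array([ 186.09731298, -543.61941268,  232.21643066]), 'ee_rot': array([-1.79910252e+02, -1.85037746e-03,  1.88969225e+01]), 'force': array([0.009158  , 0.10853751, 0.15043191]), 'torque': array([ 0.02495506,  0.02511789, -0.01146936]), 'gripper_width': 91.39556692037158}
```

View pics/t0.png

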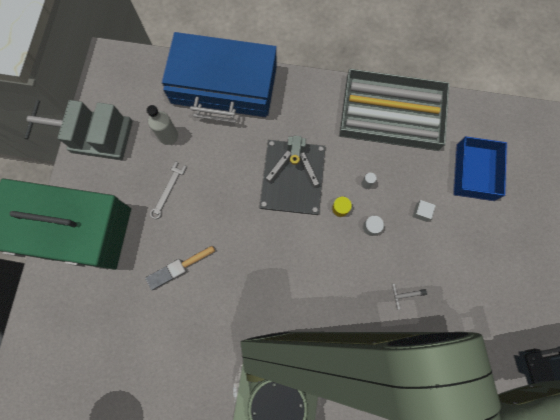

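View pics/s0.png

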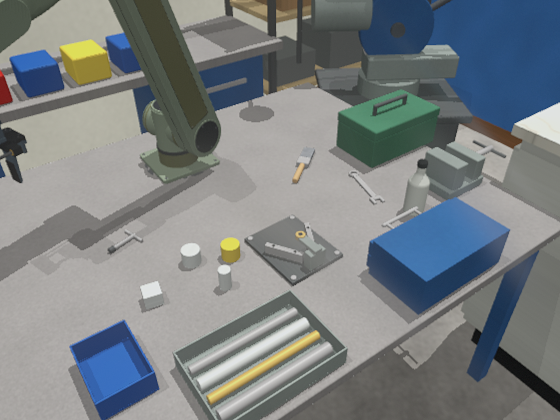

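The top view shows the grey blank at about (375,226), the yellow decoy at (343,206), the thin slug at (370,181) and the square slug at (425,211). The jig is around (293,176), with its column at the top near (296,143). I'll enlarge both views to measure.

Run:
```python
from h import *
crop('t0',250,125,190,125,4,'c1'); crop('s0',130,205,225,110,3.5,'c2')
```

```text
(no output)
```

View pics/c1.png

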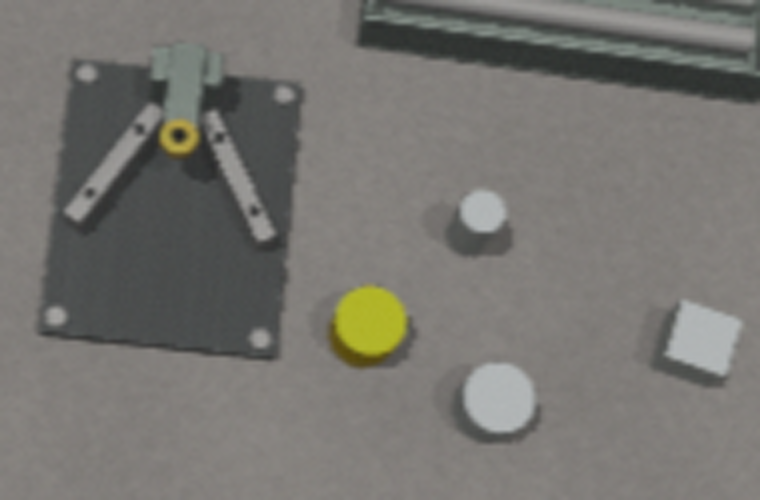

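View pics/c2.png

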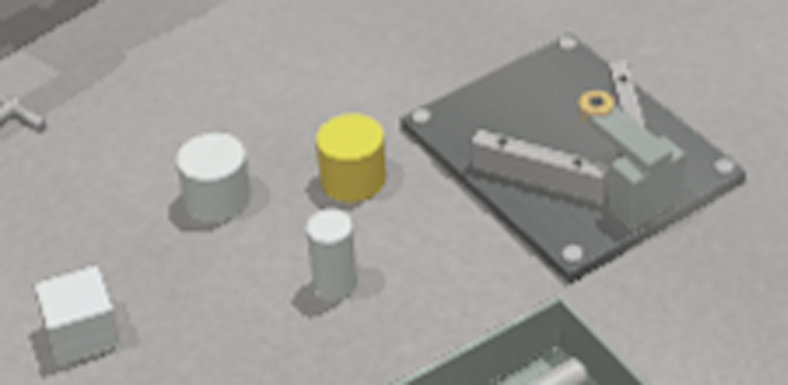

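```bash
cat > m.py <<'E'
from h import *
T=lambda u,v,z:ray('t0',(u+.5)/4-.5+250,(v+.5)/4-.5+125,z)
S=lambda u,v,z:ray('s0',(u+.5)/3.5-.5+130,(v+.5)/3.5-.5+205,z)
np.set_printoptions(precision=1,suppress=True)
c=np.array([T(*p,12)[:2] for p in[(72,60),(302,84),(277,357),(39,335)]])
print(c,c.mean(0)); print([np.linalg.norm(c[i]-c[i-1]) for i in range(4)])
x=(c[0]+c[1]-c[2]-c[3]); print('yaw from edges',np.degrees(np.arctan2(x[1],x[0])))
y=(c[0]+c[3]-c[1]-c[2]); print(np.degrees(np.arctan2(-y[0],y[1])))
c2=np.array([S(*p,12)[:2] for p in[(570,280),(745,177),(569,36),(402,123)]])
print('scene corners',c2,c2.mean(0))
b=[T(*p,12)[:2] for p in[(86,73),(285,94),(260,339),(56,316)]]
b2=[S(*p,12)[:2] for p in[(725,166),(572,253),(421,116),(568,43)]]
print('bolts',np.array(b),np.array(b2),np.mean(b,0),np.mean(b2,0))
print('bush',T(179,136,74),S(597,102,74))
print('blank',T(499,398,45),S(212,157,45)); print('yellow',T(371,321,45),S(351,137,45)); print('thin',T(483,211,60),S(331,227,60)); print('sq',T(704,338,40),S(75,294,40))
E
python3 m.py
```

```text
[[681.4 136.4]
 [688.9 -34.3]
 [481.1 -43.5]
 [471.  126. ]] [580.6  46.2]
[np.float64(210.66843770861334), np.float64(170.88545802791717), np.float64(207.98853537045522), np.float64(169.725221670615)]
yaw from edges 2.690564171767484
2.963988326045077
scene corners [[696.5 -36.9]
 [688.5 130.8]
 [478.1 124.2]
 [489.1 -44.6]] [588.1  43.4]
bolts [[672.9 124.6]
 [679.2 -22.9]
 [492.3 -29.8]
 [486.6 116.3]] [[670.8 126.5]
 [676.5 -20.3]
 [490.8 -28.2]
 [485.  118.1]] [582.8  47. ] [580.8  49. ]
bush [611.4  48.1  74. ] [613.2  48.5  74. ]
blank [ 468.  -195.7   45. ] [ 472.3 -195.8   45. ]
yellow [ 508.5 -102.5   45. ] [ 512.7 -102.1   45. ]
thin [ 594.7 -168.2   60. ] [ 598.3 -168.    60. ]
sq [ 533.4 -333.2   40. ] [ 534.8 -331.6   40. ]
```

The two views agree to within 2–4 mm. The blank is at (470,-196). The jig is at (581.5,47) with yaw about 2.4°, and the seat is at (611.5,48.3), which matches the bush. Next I'll move over the blank.

```bash
python3 -m jog '[[[3.8,-2.4,0],0,1],[[3.8,-2.4,0],0,1],[[3.8,-2.4,0],0,1],[[3.8,-2.4,0],0,1],[[3.8,-2.4,0],0,1],[[3.8,-2.4,0],0,1],[[3.8,-2.4,0],0,1],[[3.8,-2.4,0],0,1],[[3.8,-2.4,0],0,1],[[3.8,-2.4,0],0,1]]'
cat > d.py <<'E'
import sys; from h import *
s=telemetry.state(); p=s['ee_pos']; y=np.radians(s['ee_rot'][2]); t=np.array([float(a) for a in sys.argv[1:4]]); d=(t-p)/10
print('t',round(s['time_s'],2),'p',p.round(1),'rot',s['ee_rot'].round(2),'F',s['force'].round(1),'w',round(s['gripper_width'],1))
print('tool cm',(d[0]*np.cos(y)+d[1]*np.sin(y)).round(2),(d[0]*np.sin(y)-d[1]*np.cos(y)).round(2),(-d[2]).round(2))
E
python3 d.py 470 -196 120
```

```text
time_s: 1.35
ee_pos: [473.9, -184.3, 228.8]
ee_rot: [-179.6, 0.1, 18.5]
force: [-0.4, -0.7, 0.9]
gripper_width: 90.8
t 1.35 p [ 473.9 -184.3  228.8] rot [-1.7959e+02  1.4000e-01  1.8510e+01] F [-0.4 -0.7  0.9] w 90.8
tool cm -0.75 0.99 10.88
```

```bash
python3 -m jog '[[[-0.4,0.5,3.6],0,1],[[-0.4,0.5,3.6],0,1],[[0,0,3.6],0,1],[[0,0,0],0,1],[[0,0,0],0,1]]'; python3 d.py 470 -196 29
python3 - <<'E'
from h import *
grab('top','t1');grab('scene','s1')
a=cv2.imread('pics/t1.png')[140:300,290:450];b=cv2.imread('pics/s1.png')[150:310,120:280]
cv2.imwrite('pics/c3.png',np.hstack([cv2.resize(i,(400,400),interpolation=2) for i in(a,b)]))
E
```

```text
time_s: 1.98
ee_pos: [472.0, -192.7, 118.6]
ee_rot: [-179.6, 0.0, 18.9]
force: [-0.3, -0.5, 0.9]
gripper_width: 91.3
t 1.98 p [ 472.  -192.7  118.6] rot [-1.7963e+02  4.0000e-02  1.8910e+01] F [-0.3 -0.5  0.9] w 91.3
tool cm -0.29 0.25 8.96
```

View pics/c3.png

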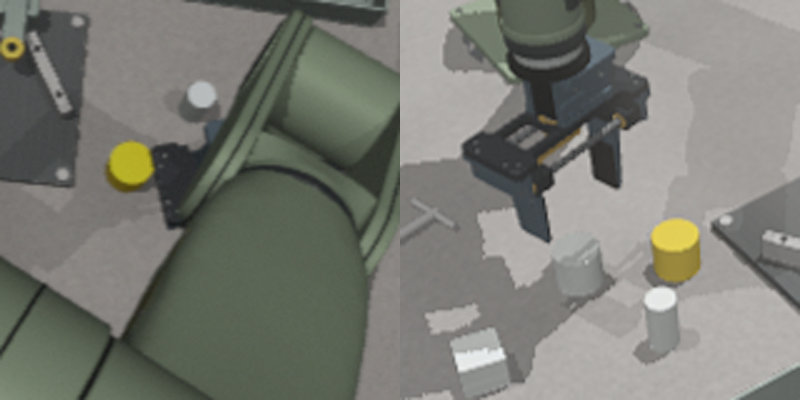

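The top view is blocked by the arm. In the scene view the open jaws straddle the blank, at about (578,262) in the crop, with the yellow decoy clear. Next I'll go down and grip.

```bash
python3 -m jog '[[[-0.3,0.25,2.5],0,1],[[0,0,2.5],0,1],[[0,0,2.5],0,1],[[0,0,1],0,1],[[0,0,0.5],0,1],[[0,0,0],0,1]]'; python3 d.py 470 -196 27
```

```text
time_s: 2.82
ee_pos: [476.4, -198.8, 34.6]
ee_rot: [179.6, -0.8, 18.9]
force: [0.0, -0.8, -0.0]
gripper_width: 91.3
t 2.83 p [ 476.4 -198.8   34.6] rot [179.63  -0.76  18.89] F [ 0.  -0.8 -0. ] w 91.3
tool cm -0.51 -0.47 0.76
```

```bash
python3 -m jog '[[[-0.5,-0.4,0.7],0,1],[[0,0,0],0,1],[[0,0,0],0,1]]' 15; python3 d.py 470 -196 27
```

```text
time_s: 3.2
ee_pos: [470.8, -196.8, 28.6]
ee_rot: [179.5, -0.9, 18.9]
force: [0.2, 1.1, -0.3]
gripper_width: 91.2
t 3.2 p [ 470.8 -196.8   28.6] rot [179.51  -0.88  18.89] F [ 0.2  1.1 -0.3] w 91.2
tool cm -0.05 -0.11 0.16
```

```bash
python3 -m jog '[[[0,0,0],0,0.5],[[0,0,0],0,0.45],[[0,0,0],0,0.45],[[0,0,0],0,0.45],[[0,0,0],0,0.45],[[0,0,0],0,0.45],[[0,0,0],0,0.45]]' 25; python3 d.py 470 -196 27
```

```text
time_s: 4.08
ee_pos: [471.0, -196.7, 28.9]
ee_rot: [179.5, -0.9, 18.9]
force: [-0.4, 0.4, 0.7]
gripper_width: 49.7
t 4.08 p [ 471.  -196.7   28.9] rot [179.52  -0.89  18.88] F [-0.4  0.4  0.7] w 49.7
tool cm -0.07 -0.1 0.19
```

```bash
python3 -m jog '[[[0,0,-1],0,0],[[0,0,-2.5],0,0],[[0,0,-3],0,0],[[0,0,-3],0,0],[[0,0,-1],0,0],[[0,0,0],0,0]]'; python3 d.py 513.5 44.2 130
```

```text
time_s: 4.82
ee_pos: [467.5, -196.1, 136.6]
ee_rot: [179.6, -0.7, 18.9]
force: [-0.9, -0.3, -3.6]
gripper_width: 49.4
t 4.83 p [ 467.5 -196.1  136.6] rot [179.64  -0.71  18.9 ] F [-0.9 -0.3 -3.6] w 49.4
tool cm 12.13 -21.25 0.66
```

```bash
python3 -m jog '[[[1,-1.8,0],0,0],[[2,-3.5,0],0,0],[[2,-3.5,0],0,0],[[2,-3.5,0],0,0],[[2,-3.5,0],0,0],[[2,-3.5,0],0,0],[[0,-1,0],5.5,0],[[0,0,0],5.5,0],[[0,0,0],5.5,0],[[0,0,0],0,0]]'; python3 d.py 513.5 44.2 70
```

```text
time_s: 6.08
ee_pos: [499.2, 39.5, 122.1]
ee_rot: [180.0, 0.7, 1.9]
force: [-0.9, 0.3, -3.1]
gripper_width: 50.0
t 6.08 p [499.2  39.5 122.1] rot [179.98   0.73   1.91] F [-0.9  0.3 -3.1] w 50.0
tool cm 1.44 -0.42 5.21
```

```bash
python3 -m jog '[[[0.7,-0.2,1.5],0,0],[[0.7,-0.2,2],0,0],[[0,0,1.5],-0.5,0],[[0,0,0],0,0],[[0,0,0],0,0]]'; python3 d.py 513.5 44.2 42
python3 - <<'E'
from h import *
grab('scene','s2'); crop('s2',170,150,200,150,4,'c4')
E
```

```text
time_s: 6.7
ee_pos: [512.8, 43.8, 65.7]
ee_rot: [180.0, 1.0, 2.7]
force: [-0.0, 0.1, -1.7]
gripper_width: 49.6
t 6.7 p [512.8  43.8  65.7] rot [179.99   0.97   2.65] F [-0.   0.1 -1.7] w 49.6
tool cm 0.08 -0.03 2.37
```

View pics/c4.png

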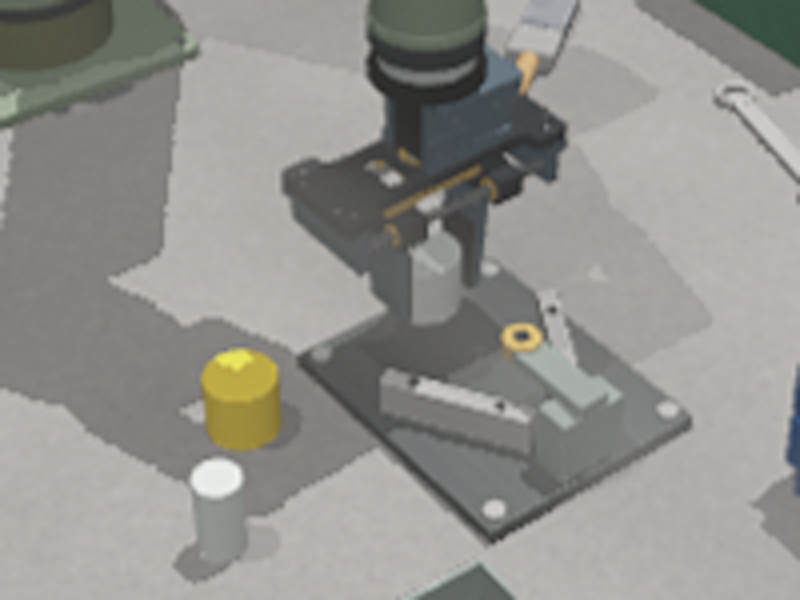

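The blank is held upright at about (435,280) in the crop, above the open plate in front of the guides' mouth, and clear of the bush at (521,337). I'll lower it slowly.

```bash
python3 -m jog '[[[0.1,0,0.8],0,0],[[0,0,0.7],0,0],[[0,0,0.4],0,0],[[0,0,0.2],0,0],[[0,0,0],0,0]]'; python3 d.py 513.5 44.2 41
```

```text
time_s: 7.38
ee_pos: [514.0, 43.9, 44.2]
ee_rot: [180.0, 0.8, 2.7]
force: [-0.5, 1.2, -2.2]
gripper_width: 49.8
t 7.38 p [514.   43.9  44.2] rot [179.99   0.85   2.66] F [-0.5  1.2 -2.2] w 49.8
tool cm -0.05 -0.04 0.32
```

```bash
python3 -m jog '[[[0,0,0.15],0,0],[[0,0,0.1],0,0],[[0,0,0],0,0]]'; python3 d.py 513.5 44.2 41
```

```text
time_s: 7.75
ee_pos: [514.3, 43.9, 41.9]
ee_rot: [180.0, 0.8, 2.7]
force: [0.3, -0.4, -2.4]
gripper_width: 49.5
t 7.75 p [514.3  43.9  41.9] rot [179.99   0.79   2.66] F [ 0.3 -0.4 -2.4] w 49.5
tool cm -0.07 -0.04 0.09
```

```bash
python3 -m jog '[[[0,0,0.08],0,0],[[0,0,0.05],0,0],[[0,0,0],0,0]]'; python3 d.py 513.5 44.2 41
```

```text
time_s: 8.12
ee_pos: [514.4, 43.9, 41.5]
ee_rot: [180.0, 0.8, 2.7]
force: [-0.7, -0.1, -2.3]
gripper_width: 49.4
t 8.12 p [514.4  43.9  41.5] rot [179.99   0.76   2.66] F [-0.7 -0.1 -2.3] w 49.4
tool cm -0.08 -0.04 0.05
```

```bash
python3 -m jog '[[[0,0,0.12],0,0],[[0,0,0.1],0,0],[[0,0,0],0,0]]'; python3 d.py 513.5 44.2 41
```

```text
time_s: 8.5
ee_pos: [514.3, 43.9, 41.3]
ee_rot: [180.0, 0.7, 2.7]
force: [-0.2, -0.2, -1.9]
gripper_width: 49.7
t 8.5 p [514.3  43.9  41.3] rot [180.     0.71   2.66] F [-0.2 -0.2 -1.9] w 49.7
tool cm -0.08 -0.03 0.03
```

```bash
python3 -m jog '[[[0,0,0.25],0,0],[[0,0,0.15],0,0]]'; python3 d.py 513.5 44.2 41
```

```text
time_s: 8.75
ee_pos: [514.1, 44.1, 40.1]
ee_rot: [-180.0, 0.7, 2.7]
force: [-5.1, -0.8, 16.1]
gripper_width: 49.8
t 8.75 p [514.1  44.1  40.1] rot [-179.99    0.7     2.67] F [-5.1 -0.8 16.1] w 49.8
tool cm -0.06 -0.02 -0.09
```

Firm contact at 16 N, so the blank is down. I'll ease up slightly and open the jaws.

```bash
python3 -m jog '[[[0,0,-0.05],0,0],[[0,0,0],0,0.6],[[0,0,0],0,0.7],[[0,0,0],0,0.9],[[0,0,0],0,0.9],[[0,0,0],0,0.9]]'; python3 d.py 513.5 44.2 41
```

```text
time_s: 9.5
ee_pos: [515.0, 44.1, 39.9]
ee_rot: [-180.0, 0.6, 2.7]
force: [-0.3, 0.4, 0.0]
gripper_width: 82.1
t 9.5 p [515.   44.1  39.9] rot [-179.99    0.63    2.66] F [-0.3  0.4  0. ] w 82.1
tool cm -0.15 -0.01 -0.11
```

```bash
python3 -m jog '[[[-1,0,0],0,0.9],[[-2,0,0],0,0.9],[[-2,0,0],0,0.9],[[-0.8,0,0],0,0.9],[[0,0,0],0,0.27],[[0,0,0],0,0.27],[[0,0,0],0,0.27],[[0,0,0],0,0.27],[[0,0,0],0,0.27],[[0,0,0],0,0.27]]'; python3 d.py 465 42 38
python3 - <<'E'
from h import *
grab('top','t3');grab('scene','s3')
a=cv2.imread('pics/t3.png')[130:260,230:360];b=cv2.imread('pics/s3.png')[170:300,220:350]
cv2.imwrite('pics/c5.png',np.hstack([cv2.resize(i,(400,400),interpolation=2) for i in(a,b)]))
E
```

```text
time_s: 10.75
ee_pos: [455.7, 41.3, 40.6]
ee_rot: [-180.0, 0.5, 2.7]
force: [0.5, -0.5, 1.0]
gripper_width: 25.8
t 10.75 p [455.7  41.3  40.6] rot [-179.99    0.53    2.66] F [ 0.5 -0.5  1. ] w 25.8
tool cm 0.93 -0.02 0.26
```

View pics/c5.png

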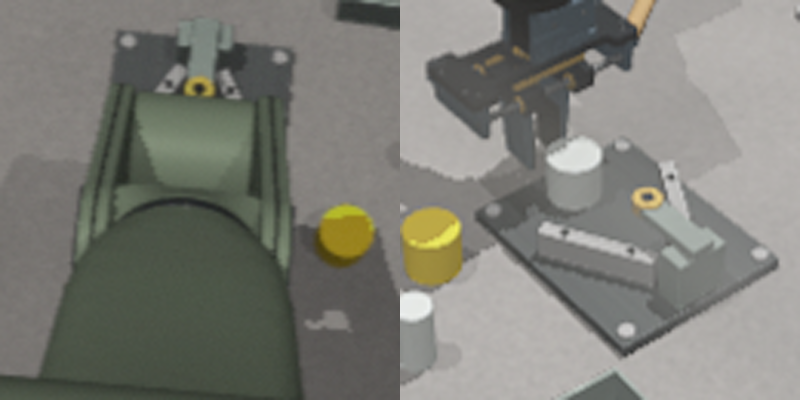

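In the scene half, the blank stands upright on the plate (top centre near (574,156)), in front of the mouth, with the part-closed fingers behind it. I'll check its position.

Run:
```python
from h import *
k=400/130
print(ray('s3',(174.5)/k-.5+220,156.5/k-.5+170,57), ray('s3',(247+.5)/k-.5+220,198/k-.5+170,74))
```

```text
[516.44176225  41.55011005  57.        ] [612.96248885  47.80236054  74.        ]
```

```bash
python3 -m jog '[[[0.6,0,0.25],0,0.27],[[0.6,0,0],0,0.27],[[0.4,0,0],0,0.27],[[0.4,0,0],0,0.27],[[0.6,0,0],0,0.27],[[0.6,0,0],0,0.27],[[0.6,0,0],0,0.27],[[0.6,0,0],0,0.27],[[0.6,0,0],0,0.27],[[0.6,0,0],0,0.27]]' 25; python3 d.py 574 46.5 38
```

```text
time_s: 12.1
ee_pos: [513.8, 44.1, 37.0]
ee_rot: [-180.0, 0.8, 2.7]
force: [-1.4, -0.4, 1.3]
gripper_width: 24.5
t 12.1 p [513.8  44.1  37. ] rot [-179.99    0.75    2.66] F [-1.4 -0.4  1.3] w 24.5
tool cm 6.03 0.04 -0.1
```

```bash
python3 -m jog '[[[0.6,0,-0.05],0,0.27],[[0.6,0,0],0,0.27],[[0.6,0,0],0,0.27],[[0.6,0,0],0,0.27],[[0.6,0,0],0,0.27],[[0.4,0,0],0,0.27]]'; python3 d.py 574 46.5 38
```

```text
time_s: 12.85
ee_pos: [550.4, 45.7, 37.0]
ee_rot: [-180.0, 0.7, 2.7]
force: [-1.4, -0.1, 0.9]
gripper_width: 24.7
t 12.85 p [550.4  45.7  37. ] rot [-179.99    0.74    2.66] F [-1.4 -0.1  0.9] w 24.7
tool cm 2.36 0.03 -0.1
```

Run:
```python
from h import *
grab('scene','s4'); crop('s4',210,160,160,120,5,'c6')
```

```text
(no output)
```

View pics/c6.png

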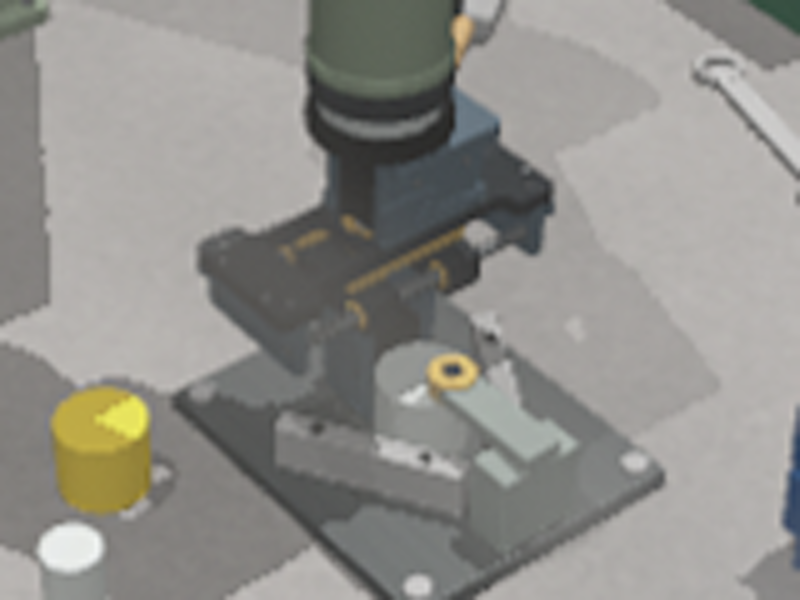

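The blank is upright between the guides with the fingertips behind it, its leading edge already under the bush. About 2 cm remain, so I'll slow down.

```bash
python3 -m jog '[[[0.5,0,0],0,0.27],[[0.5,0,0],0,0.27],[[0.3,0,0],0,0.27],[[0.2,0,0],0,0.27]]'; python3 d.py 574 46.5 38
```

```text
time_s: 13.4
ee_pos: [566.7, 46.5, 36.8]
ee_rot: [-180.0, 0.7, 2.7]
force: [-1.5, 0.4, 2.1]
gripper_width: 24.8
t 13.4 p [566.7  46.5  36.8] rot [-179.99    0.73    2.66] F [-1.5  0.4  2.1] w 24.8
tool cm 0.73 0.03 -0.12
```

```bash
python3 -m jog '[[[0.2,0,0],0,0.27],[[0.15,0,0],0,0.27]]'; python3 -m jog '[[[0.15,0,0],0,0.27]]';  python3 d.py 574 46.5 38
```

```text
time_s: 13.65
ee_pos: [570.3, 46.7, 36.7]
ee_rot: [-180.0, 0.7, 2.7]
force: [-2.1, -0.5, 0.9]
gripper_width: 24.5
time_s: 13.78
ee_pos: [571.8, 46.7, 36.8]
ee_rot: [-180.0, 0.7, 2.7]
force: [-2.0, -1.1, 1.6]
gripper_width: 24.8
t 13.78 p [571.8  46.7  36.8] rot [-179.99    0.74    2.66] F [-2.  -1.1  1.6] w 24.8
tool cm 0.22 0.03 -0.12
```

```bash
python3 -m jog '[[[0.1,0,0],0,0.27]]'; python3 -m jog '[[[0.1,0,0],0,0.27]]'
```

```text
time_s: 13.9
ee_pos: [572.8, 46.8, 36.8]
ee_rot: [-180.0, 0.7, 2.7]
force: [-1.9, -0.8, 1.6]
gripper_width: 24.2
time_s: 14.02
ee_pos: [573.5, 46.9, 36.7]
ee_rot: [-180.0, 0.8, 2.7]
force: [-3.6, 0.7, 2.1]
gripper_width: 25.0
```

```bash
python3 -m jog '[[[0.08,0,0],0,0.27]]'; python3 -m jog '[[[0.08,0,0],0,0.27]]'
```

```text
time_s: 14.15
ee_pos: [573.7, 47.0, 36.6]
ee_rot: [-180.0, 0.9, 2.7]
force: [-4.5, 0.8, 1.7]
gripper_width: 24.6
time_s: 14.28
ee_pos: [573.9, 47.1, 36.5]
ee_rot: [-180.0, 1.0, 2.6]
force: [-2.8, 1.1, 3.1]
gripper_width: 24.3
```

```bash
python3 -m jog '[[[0.15,0,0],0,0.27]]'; python3 -m jog '[[[0.2,0,0],0,0.27]]'
```

```text
time_s: 14.4
ee_pos: [574.3, 47.3, 36.3]
ee_rot: [-180.0, 1.1, 2.6]
force: [-5.7, 0.8, 3.6]
gripper_width: 24.6
time_s: 14.52
ee_pos: [574.4, 47.3, 36.1]
ee_rot: [-180.0, 1.4, 2.7]
force: [-8.7, -0.3, 5.0]
gripper_width: 24.6
```

```bash
python3 -m jog '[[[0.26,0,-0.03],0,0.27]]'
python3 - <<'E'
from h import *
for i in range(3):
    viewer.grab_frame('scene'); s=telemetry.state(); print(round(s['time_s'],2),s['ee_pos'].round(1),s['force'].round(1),s['ee_rot'].round(1))
E
```

```text
time_s: 14.65
ee_pos: [574.3, 47.3, 36.1]
ee_rot: [-180.0, 1.7, 2.7]
force: [-9.2, -0.2, 6.5]
gripper_width: 24.9
14.7 [574.3  47.3  36. ] [-8.8 -0.2  5.6] [-180.     1.8    2.7]
14.75 [574.3  47.3  36.1] [-9.9 -0.4  5.7] [-180.     1.7    2.7]
14.8 [574.3  47.3  36.1] [-10.   -0.3   5.3] [-180.     1.7    2.7]
```

```bash
python3 -m jog '[[[0.34,0,-0.04],0,0.27]]'
python3 - <<'E'
from h import *
for i in range(26):
    viewer.grab_frame('scene'); s=telemetry.state()
    if i%3==0 or np.linalg.norm(s['force'])>20: print(round(s['time_s'],2),s['ee_pos'].round(1),s['force'].round(1),s['ee_rot'].round(1))
E
```

```text
time_s: 14.92
ee_pos: [574.3, 47.3, 36.1]
ee_rot: [-180.0, 2.2, 2.7]
force: [-10.9, -0.6, 7.7]
gripper_width: 24.9
14.97 [574.3  47.3  36.1] [-10.4  -1.2   7.5] [-180.     2.2    2.7]
15.12 [574.3  47.3  36.1] [-10.3   0.6   7. ] [-180.     2.2    2.7]
15.28 [574.3  47.3  36.1] [-9.9 -0.3  6.6] [-180.     2.2    2.7]
15.43 [574.3  47.2  36.1] [-9.6  0.3  7.3] [-180.     2.2    2.7]
15.57 [574.3  47.3  36.1] [-10.9   0.7   6.8] [-180.     2.2    2.7]
15.72 [574.3  47.3  36.1] [-11.2   0.7   7. ] [-180.     2.2    2.7]
15.88 [574.3  47.3  36.1] [-10.4  -0.9   7.6] [-180.     2.2    2.7]
16.02 [574.3  47.3  36.1] [-9.8 -0.2  7.5] [-180.     2.2    2.7]
16.18 [574.3  47.2  36.1] [-11.3   0.2   7.3] [-180.     2.2    2.7]
```

```bash
python3 -m jog '[[[0.42,0,-0.12],0,0.27]]'
python3 - <<'E'
from h import *
for i in range(24):
    viewer.grab_frame('scene'); s=telemetry.state()
    if i%4==0 or np.linalg.norm(s['force'])>21: print(round(s['time_s'],2),s['ee_pos'].round(1),s['force'].round(1),s['ee_rot'].round(1))
E
```

```text
time_s: 16.35
ee_pos: [574.3, 47.3, 36.5]
ee_rot: [-180.0, 2.7, 2.7]
force: [-11.1, -0.5, 3.4]
gripper_width: 24.7
16.4 [574.3  47.3  36.5] [-10.8  -0.5   6.2] [-180.     2.7    2.7]
16.6 [574.3  47.2  36.4] [-11.3   1.    4.7] [-180.     2.7    2.7]
16.8 [574.3  47.3  36.4] [-11.7  -0.6   5.6] [-180.     2.7    2.7]
17.0 [574.3  47.3  36.4] [-11.5   0.8   5.9] [-180.     2.7    2.7]
17.2 [574.3  47.3  36.5] [-10.5  -0.5   4.7] [-180.     2.7    2.7]
17.4 [574.3  47.3  36.4] [-11.   -0.2   5.4] [-180.     2.7    2.7]
```

It held about 11 N for over a second with no motion. Backing off.

```bash
python3 -m jog '[[[-0.3,0,0],0,0.27],[[-1,0,0],0,0.27],[[-2,0,0],0,0.27],[[-3,0,0],0,0.27],[[-3,0,-1],0,0.27],[[-3,0,-3],0,0.27],[[-2,0,-5],0,0.27],[[-2,0,-5],0,0.27],[[0,0,0],0,0.27],[[0,0,0],0,0.27]]'
python3 - <<'E'
from h import *
grab('top','t5');grab('scene','s5')
a=cv2.imread('pics/t5.png')[130:260,250:380];b=cv2.imread('pics/s5.png')[180:310,220:350]
cv2.imwrite('pics/c7.png',np.hstack([cv2.resize(i,(400,400),interpolation=2) for i in(a,b)]))
d=np.load('pics/s5.npz')
for P in([(611.5,48.3,57)],[(611.5,48.3,74)]):
    p=proj('s5',P)[0]; print((p+.5-[220,180])*400/130)
E
```

```text
time_s: 18.8
ee_pos: [417.8, 39.2, 187.2]
ee_rot: [180.0, 1.4, 2.7]
force: [0.1, 0.0, 0.4]
gripper_width: 24.5
[246.48812288 181.45070818]
[246.90879778 166.05926916]
```

View pics/c7.png

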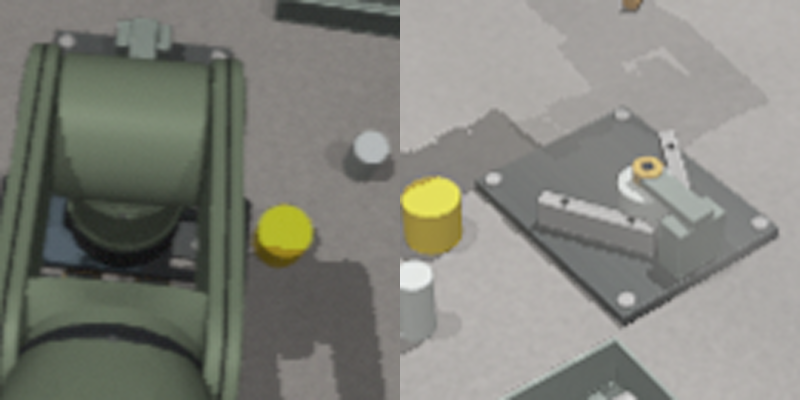

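The blank stands upright under the bush. Its visible left edge at about x=617 in the crop matches the 617 predicted for home, and the neighbouring pieces look unmoved. Handing in.

```bash
python3 -c "
from workcell import job_done; print(job_done())"
```

```text
the job is handed in; nothing more can be done
None
```

The blank is loaded and was home and upright in the last picture, about 18.8 s in on the robot's clock. I stood it on the open plate about 68 mm before the jig's origin and let go. Then I pushed it into the guides with the part-closed fingertips and backed off.

- **Pushing force:** sliding took about 1.5–2 N, and the force rose once the blank met the guides at tool x of about 573.5 mm.
- **Pressing:** I pressed along the pushing direction at 10–11.7 N for about 2.5 s. The highest total reading was about 13 N, and the tool did not creep.
- **Final checks:** the scene picture shows the blank upright under the bush, its edge where the home position predicts. The yellow decoy and the thin slug look undisturbed, and the tool force was near zero after backing off.

**What was less clean:**
- The tool pitched about 2–2.7° and picked up 5–7 N of vertical force on the fingers while pressing.
- Setting the blank down briefly peaked at about 16 N.
- The arm hid the jig from the top camera at the end, so home rests on the scene camera and on feel.
- I did not re-measure the other bystanders, but nothing touched them.

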